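Scrap the failed cell from the tester's lever clamp

TASK

The round cell clamped in the tester's socket has failed: swing the clamp lever up and over until it is fully open, take the cell out and drop it in the steel waste-cell box, holding its sprung flap pushed in while the cell goes through. Then let the flap shut and swing the empty clamp's lever back until it is fully shut. Leave the good cells and everything else on the bench where they are.

Things in the scene. Friction and masses are not known exactly. Their poses are not given: they have to be found in the camera images.
- tester: Cell tester fixed to the bench: grey deck 220 (x) x 160 (y) mm, its top 40 mm above the bench, with a console along the back (own x +65 to +110 mm, full width, 150 mm high) and a black cell socket with a steel clamp lever along the deck's middle. Origin: centre of its underside. Its front (own -x) looks roughly at the robot, own z is up.
- clamp (a joint): Angle of the clamp lever, rad. 0: fully shut, level over the cell. Grows as its grip is swung up and over to the back, to a hard stop at 1.75, past upright. Sprung over centre: below about 0.85 it springs back shut, beyond that it runs on to the open stop; it stays at either end. The spring is strongest at the ends, 0.2 to 0.35 N m (2 to 3.5 N at the grip); the swing is damped.
- grip (a point): Centre of the black cross grip at the lever's end: a cylinder 18 mm in diameter, 28 mm long, lying along the tester's own y, 102 mm from the hinge axis. Shut, it is at own (-66, 0, 104) mm of the tester, in front of the cell; fully open at (60, 0, 197), above the console's front edge. The arm from hinge to knob is 10 mm wide, 7 mm thick; beside the grip (own y) is free air.
- hinge (a point): Middle of the clamp lever's hinge axis, which lies along the tester's own y, at own (36, 0, 98) mm of the tester. It is held in two steel cheeks, 27 mm wide over all, up to 106 mm above the bench.
- cell_mid (a point): Centre of the failed cell, the one in the tester's socket: round, grey, 18 mm in diameter, 65 mm long, 37 to 60 g, lying level along its own x, at first parallel to the tester's x and under the lever, whose rubber foot holds it down while the clamp is shut.
- seat (a point): Where the cell's centre rests in the socket, 77 mm above the bench, at own (-22, 0) mm of the tester. Two saddles, 21 mm wide, carry the cell's last 10 mm at each end, their lips ending 6 mm below its axis; between them its flanks are free down to the base, 50 mm above the bench. A contact block (18 mm wide, top 82 mm above the bench) stands 2 mm off each end.
- bin: Waste-cell box of bare sheet steel, fixed to the bench, closed but for its flap: 190 (x) x 180 (y) x 205 mm high, with a carrying bar on top (to 227 mm, at own x +45). Origin: centre of its underside; front (own -x) roughly towards the robot. The front is upright at own x -95 mm to a height of 97 mm, then slopes back at 60 degrees from level to x -32, z 205 mm. Empty inside.
- flap (a joint): Angle of the box's flap, rad. 0: shut, flush with the sloping front; grows as it is pushed inwards, to 1.5. A steel plate, 105 mm down the slope x 116 mm wide, hinged along its upper edge; its lower edge swings into the box. A spring shuts it when nothing holds it: about 1.4 N at the lower edge starts it, 3 N holds it open 1 rad.
- slot (a point): Middle of the opening behind the flap, in the box's sloping front, at own (-64, 0, 151) mm of the box. The opening is 107 mm long down the slope, 122 mm wide (box's own y); straight in points along the box's own +x and 30 degrees below level. Behind it is free room of 100 mm and more.
- spare_a_mid (a point): One good cell in a groove of the white tray (leave it there), 18 mm in diameter, 65 mm long, lying along its own x; the point is its centre.
- spare_b_mid (a point): The other good cell in a groove of the white tray (leave it there), 18 mm in diameter, 65 mm long, lying along its own x; the point is its centre.
- phone: Loose bystander: dark phone lying face up, 148 x 71 x 8 mm, origin at the centre of its underside.
- phone_chassis: Loose bystander: opened aluminium phone chassis with its battery and board, 140 x 68 x 8 mm, lying flat, origin at the centre of its underside.
- multimeter: Loose bystander: hand multimeter lying on its back, 145 x 72 x 42 mm, origin at the centre of its underside.
- screwdriver: Loose bystander: small grey screwdriver, about 150 mm long, lying on the bench.
- tweezers: Loose bystander: steel tweezers, 115 mm long, 9 mm high, origin at the middle of their underside.
- spool: Loose bystander: metal solder spool standing on its flange, 54 mm in diameter, 32 mm high, origin at the centre of its underside.
- cell_tray: Loose bystander: white open tray, 85 x 60 x 16 mm, with two grooves holding two good cells of the same kind as the failed one; it stands between the tester and the box. Origin at the centre of its underside.

How it is judged (in metres and radians):
On the way, in this order (a step that is already met when the one before it is completed fails the run):
1. the clamp lever is swung fully open (value of joint clamp above 1.6 rad), for 0.2 s.
2. the failed cell lies inside the waste-cell box and the flap has shut behind it (x of cell_mid in the frame of bin between -0.092 and 0.092 m and y of cell_mid in the frame of bin between -0.087 and 0.087 m and z of cell_mid in the frame of bin between 0 and 0.085 m and value of joint flap below 0.1 rad), for 0.2 s.
At the end, for the whole second after the job is handed in: The failed cell lies inside the waste-cell box (its centre within the walls and less than 85 mm above the bench), the flap has sprung shut (below 0.1 rad) and the clamp lever is fully shut (below 0.06 rad) (all of step 2 and value of joint clamp below 0.06 rad); the robot touches nothing.
It fails at once if a good cell, the tray or another loose thing on the bench is moved by more than 25 mm (distance of any of phone, phone_chassis, multimeter, screwdriver, tweezers, spool, cell_tray, spare_a_mid, spare_b_mid from where it was at the start of the episode above 0.025 m).
It also fails if it takes over 64 s, if anything falls off the work surface, if the arm or the gripper's body presses on something with over 40 N, if the wrist force passes 120 N, or if a joint passes its speed limit or range.

ROBOT

A 6-joint arm with a two-finger parallel gripper is mounted at the origin on the work surface. World frame = base frame: x ahead of the robot, y to its left, z up, the work surface at z = 0. Lengths are in mm, angles in rad, forces in N, time in s.
With the tool pointing down it reaches from about 350 to 975 mm from the base axis. Payload 7.1 kg.
Tool frame: the origin (TCP) lies on the front face of the gripper's body, between the roots of the fingers; the fingertips stand 80 mm ahead of it and the grasp point (between the pads) lies 61 mm ahead of it (env.tips_ahead is the distance from the TCP to the fingertips, in mm); z points along the fingers, y is the direction in which the jaws open and shut (so a half turn about z gives the same grasp; the last joint's range is limited). The gripper opens to 88 mm and grips with 3 to 60 N. Pads are 20 mm wide; open, the fingers measure 115 mm over their backs; the gripper's body (75 mm by 178 mm) begins 61 mm behind the grasp point.
Start: joints at [1.311, 0.423, 1.63, -0, 1.089, -0.019], TCP at [149.019, 606.959, 302.675] pointing down, gripper open.
Joint ranges: [-3, 3], [-0.9, 2.11], [0.09, 2.58], [-1.31, 4.45], [0.11, 2.69], [-2.54, 2.54]. Speed limits (rad/s): [2.39, 2.39, 3.01, 3.14, 3.14, 3.14].

INTERFACE

Orientations are given as a unit quaternion [x, y, z, w].
In Python, from station import env, set_gripper, viewer, workorder gives the robot as it stands. Calls block until the motion is done:
- env.reach(position, orientation): joint-space move of the TCP to a pose.
- env.move_l(position, rot=None, rate=150, f_stop=None): straight line of the TCP; rot=None keeps the orientation; rate is the mean speed in mm/s. With f_stop (N) it stops when the force on the tool has changed by that much, and returns True; else False.
- env.move_joints(angles): joint-space move.
- set_gripper(opening): finger opening in mm; the grip force is fixed at half the most; returns when the fingers have stopped.
- env.hold(seconds).
- env.ik(position, orientation): joint angles nearest the present ones, or None.
- env.read_state(): the state.
- viewer.camera(name): name is "scene" or "side" or "wrist"; returns the picture (420x560x3 uint8, blue, green, red); there is no depth.
- viewer.camera_params(name): a dict with "fx", "fy", "cx", "cy" (pixels), "pose" (4x4, takes a point from camera to world coordinates); the wrist camera has in their place "tool_from_camera" (4x4, takes a point from camera to tool coordinates, whose origin is the TCP and whose axes are the flange's). Camera axes: x right, y up, looking along -z (the intrinsics and any distortion apply to the point x, -y, -z); pixel columns grow to the right and rows downward; lengths in mm; the calibration is good to about 2 mm. A picture is of the moment at which its call begins: read the wrist's pose just before it. camera_params takes no time and is no camera call.
A pose or a line that the arm cannot do raises env.IKError and nothing moves.
- workorder.sign_off(): hands the job in, once; it reports no verdict.
The state is a dict: "time_s": time; "qpos": joint angles; "dq": joint speeds; "tau": joint torques, N m; "tool_pos": TCP position; "orientation": TCP orientation; "force": force on the tool from outside, world axes, zero at the start; "wrist_torque": the same for the moment, N m; "width": finger opening in mm.
Only numpy, scipy, OpenCV 4.12 (cv2) and the standard library are available. Lean on these libraries where they do the work, as an engineer would, in place of code of your own. Each camera call takes 0.05 s, during which the arm holds its last target.

## Working session

There is one attempt and no reset: what is moved stays moved. The work goes in short steps, each a Python script; the robot and the scene stay as the last script left them, time stands still between calls to the robot, and variables do not carry over. Pictures are saved under pics/ and viewed, and the job is handed in when it is done.

```bash
ls; mkdir -p pics; python3 - <<'E'
from station import env, set_gripper, viewer, workorder
import cv2
for n in ["scene","side","wrist"]:
    cv2.imwrite(f"pics/{n}0.png",viewer.camera(n)); print(n,viewer.camera_params(n))
print(env.read_state())
E
```

```text
pics
scene {'fx': 410.9454913361241, 'fy': 410.9454913361241, 'cx': 273.9925820632468, 'cy': 206.94643898931113, 'pose': array([[-1.15346422e-01, -7.49343479e-01,  6.52057937e-01,
         1.34497230e+03],
       [ 9.93264074e-01, -7.97197245e-02,  8.40906899e-02,
         1.00853946e+02],
       [-1.10309309e-02,  6.57365284e-01,  7.53491342e-01,
         1.14850093e+03],
       [ 0.00000000e+00,  0.00000000e+00,  0.00000000e+00,
         1.00000000e+00]])}
side {'fx': 427.36093704021596, 'fy': 427.36093704021596, 'cx': 275.8921138298848, 'cy': 210.35411260864146, 'pose': array([[ 9.89084996e-01,  1.14675314e-01, -9.25226595e-02,
         3.98478682e+02],
       [-1.45964659e-01,  6.76777385e-01, -7.21572373e-01,
        -8.40350832e+02],
       [-2.01292946e-02,  7.27201446e-01,  6.86128900e-01,
         9.25079921e+02],
       [ 0.00000000e+00,  0.00000000e+00,  0.00000000e+00,
         1.00000000e+00]])}
wrist {'fx': 303.0950710986203, 'fy': 303.0950710986203, 'cx': 281.4038433947791, 'cy': 209.89751775583264, 'tool_from_camera': array([[ 1.45941667e-03,  9.68569336e-01,  2.48739
[... 260 characters left out ...]
00,
         1.00000000e+00]])}
{'time_s': 0.15, 'qpos': array([ 1.31098826e+00,  4.23675747e-01,  1.63046456e+00, -3.61245940e-06,
        1.08859245e+00, -1.89983328e-02]), 'dq': array([ 0.00278663, -0.00288857, -0.00434283,  0.00033964,  0.00028606,
        0.00096885]), 'tau': array([ 3.23986410e-05, -5.44987178e+01, -2.73919988e+01,  6.43867697e-02,
        2.06010067e-02, -4.54897508e-05]), 'tool_pos': array([148.94943683, 606.66737129, 302.09329929]), 'orientation': array([ 1.20113302e-01,  9.92760026e-01, -5.64743744e-04, -7.76255874e-05]), 'force': array([0.03169584, 0.11499115, 0.09657788]), 'wrist_torque': array([-0.02612454, -0.04011964, -0.01480639]), 'width': 87.60814708796838}
```

View pics/scene0.png

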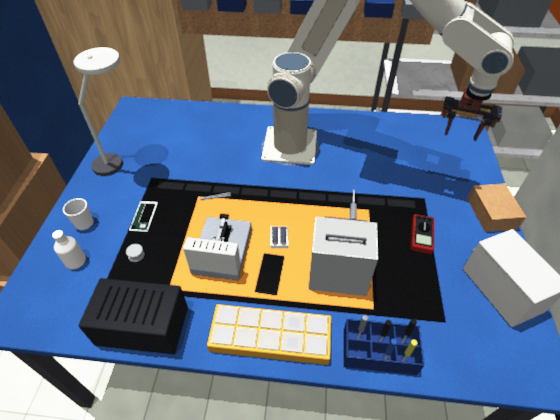

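View pics/side0.png

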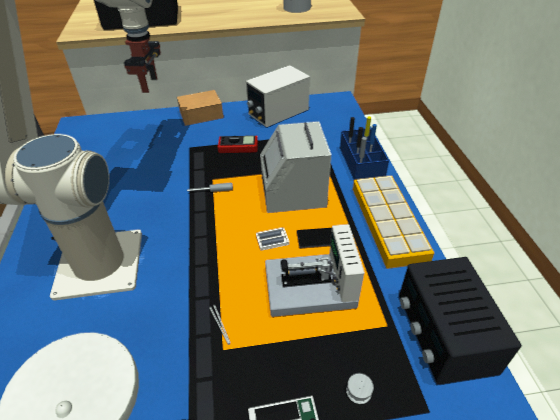

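View pics/wrist0.png

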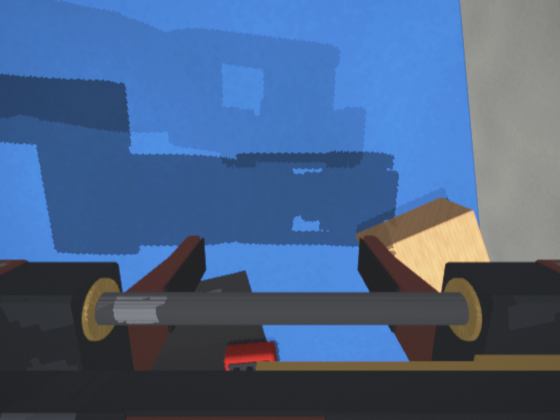

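```bash
cat > h.py <<'E'
import numpy as np, cv2
from scipy.spatial.transform import Rotation as R
from station import env, set_gripper, viewer, workorder
def cam(n,st=None):
    p=viewer.camera_params(n)
    if n=="wrist":
        st=st or env.read_state()
        T=np.eye(4);T[:3,:3]=R.from_quat(st["orientation"]).as_matrix();T[:3,3]=st["tool_pos"]
        P=T@p["tool_from_camera"]
    else: P=p["pose"]
    return p,P
def ray(c,u,v):
    p,P=c
    d=P[:3,:3]@np.array([(u-p["cx"])/p["fx"],-(v-p["cy"])/p["fy"],-1.])
    return P[:3,3],d/np.linalg.norm(d)
def onz(c,u,v,z):
    o,d=ray(c,u,v); return o+d*(z-o[2])/d[2]
def proj(c,X):
    p,P=c
    q=P[:3,:3].T@(np.asarray(X,float)-P[:3,3])
    return np.array([p["cx"]-p["fx"]*q[0]/q[2], p["cy"]+p["fy"]*q[1]/q[2]])
def tri(rs):
    A=np.zeros((3,3));b=np.zeros(3)
    for o,d in rs:
        M=np.eye(3)-np.outer(d,d);A+=M;b+=M@o
    X=np.linalg.solve(A,b); return X,[np.linalg.norm(np.cross(X-o,d)) for o,d in rs]
E
python3 - <<'E'
import cv2
a=cv2.imread("pics/scene0.png")[180:310,170:390]; cv2.imwrite("pics/sc1.png",cv2.resize(a,None,fx=3.6,fy=3.6,interpolation=cv2.INTER_CUBIC))
a=cv2.imread("pics/side0.png")[110:330,190:390]; cv2.imwrite("pics/si1.png",cv2.resize(a,None,fx=2.7,fy=2.7,interpolation=cv2.INTER_CUBIC))
E
```

```text
(no output)
```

View pics/sc1.png

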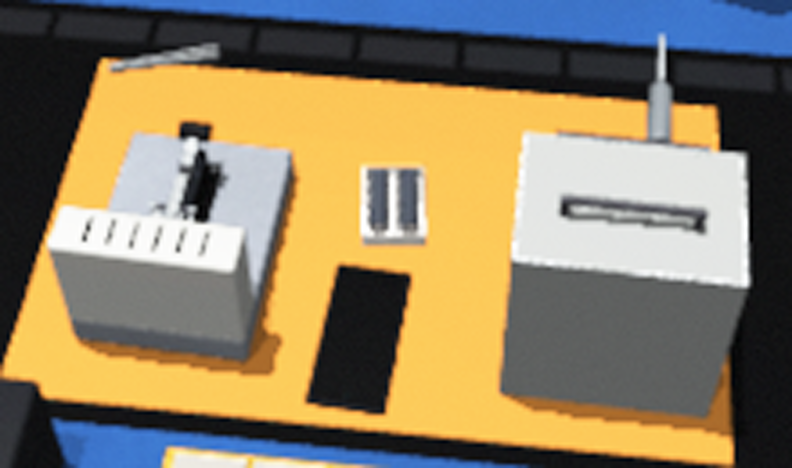

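View pics/si1.png

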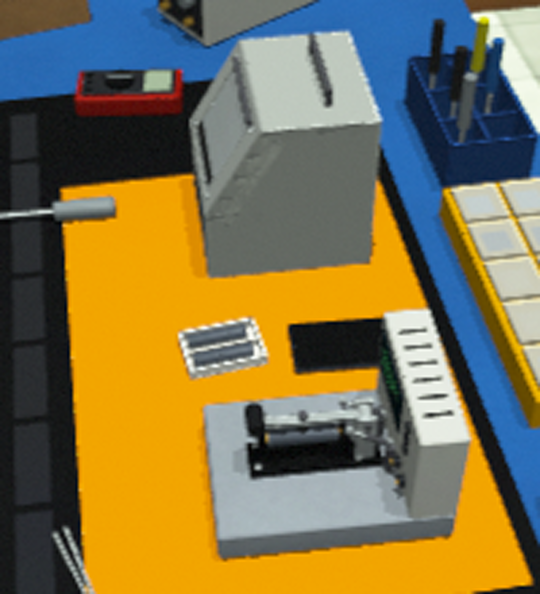

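```bash
python3 - <<'E'
from h import *
np.set_printoptions(precision=1,suppress=True)
S=cam("scene");D=cam("side")
sc=lambda u,v:(u/3.6+170,v/3.6+180); si=lambda u,v:(u/2.7+190,v/2.7+110)
print("bin top scene")
for p in [(525,132),(748,153),(748,287),(513,265)]: print(onz(S,*sc(*p),205))
print("bin top side")
for p in [(238,38),(350,32),(382,122),(260,132)]: print(onz(D,*si(*p),205))
print("console top scene")
for p in [(65,205),(250,228),(238,273),(48,245)]: print(onz(S,*sc(*p),150))
print("console top side")
for p in [(383,315),(427,310),(468,440),(415,445)]: print(onz(D,*si(*p),150))
print("deck front scene/side")
for p in [(132,132),(293,152)]: print(onz(S,*sc(*p),40))
for p in [(204,407),(218,553)]: print(onz(D,*si(*p),40))
print("grip scene/side"); print(tri([ray(S,*sc(195,131)),ray(D,*si(255,415))]))
E
```

```text
bin top scene
[553.5 124.  205. ]
[556.5 305.9 205. ]
[688.5 299.5 205. ]
[687.5 121.4 205. ]
bin top side
[559.9 304.3 205. ]
[689.8 293.9 205. ]
[684.1 115.9 205. ]
[555.2 120.7 205. ]
console top scene
[ 628.8 -256.5  150. ]
[635.6 -96.9 150. ]
[681.1 -98.9 150. ]
[ 670.6 -260.1  150. ]
console top side
[ 633.9 -108.4  150. ]
[ 676.2 -108.8  150. ]
[ 669.  -263.9  150. ]
[ 623.7 -261.9  150. ]
deck front scene/side
[ 455.8 -253.    40. ]
[463.9 -92.7  40. ]
[461.7 -99.9  40. ]
[ 452.4 -268.6   40. ]
grip scene/side
(array([ 502. , -173.9,  107.5]), [np.float64(0.6097027595766713), np.float64(0.6097027595766273)])
```

```bash
cat >> h.py <<'E'
def q_down(yaw,pitch=0.):
    # tool z down, tool x toward robot, tool y along +own y ; pitch>0 turns tool forward (from down toward own +x)
    M=R.from_euler('z',yaw)*R.from_euler('y',-pitch)*R.from_quat([0,1,0,0])
    return M.as_quat()
E
python3 - <<'E'
from h import *
np.set_printoptions(precision=3,suppress=True)
print(R.from_quat(q_down(0)).as_matrix(), R.from_quat(q_down(0,1.2)).as_matrix()@[0,0,1])
for p in [.8,1.05,1.2,1.4]:
    q=q_down(-.02,p); print(p,env.ik([480,211,190],q), env.ik([400,211,220],q))
print(env.ik([505,-174,165],q_down(-.05)),env.ik([630,-180,260],q_down(-.05)))
env.move_l([149,607,420],rate=250)
env.reach([500,-176,300],q_down(-.05))
st=env.read_state(); print(st["time_s"],st["tool_pos"],st["qpos"])
im=viewer.camera("wrist"); cv2.imwrite("pics/w1.png",im)
C=cam("wrist",st); print(proj(C,[500,-174,104]))
E
```

```text
[[-1.  0.  0.]
 [ 0.  1.  0.]
 [ 0.  0. -1.]] [ 0.932  0.    -0.362]
0.8 [0.566 0.444 2.252 4.17  0.481 1.03 ] [0.701 0.31  2.371 4.364 0.528 0.948]
1.05 [0.62  0.552 2.312 3.912 0.838 1.349] [0.779 0.438 2.433 4.086 0.875 1.319]
1.2 [0.646 0.639 2.332 3.858 1.068 1.451] [0.816 0.544 2.454 4.026 1.106 1.451]
1.4 [0.668 0.77  2.334 3.834 1.371 1.547] [0.849 0.702 2.459 4.008 1.413 1.586]
[-0.354  0.496  1.915 -0.     0.73  -1.875] [-0.296  0.514  1.59  -0.     1.038 -1.817]
3.8083 [ 500.286 -175.513  300.104] [-0.36   0.288  1.841  0.     1.012 -1.882]
[282.372 205.824]
```

View pics/w1.png

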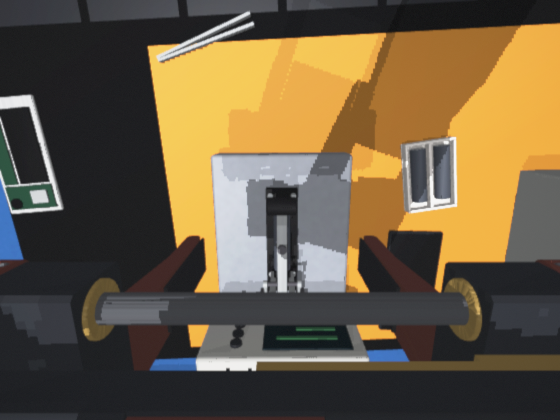

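```bash
python3 - <<'E'
import cv2
a=cv2.imread("pics/w1.png")[140:300,200:365]; cv2.imwrite("pics/w1c.png",cv2.resize(a,None,fx=3.7,fy=3.7,interpolation=cv2.INTER_CUBIC))
E
```

```text
(no output)
```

View pics/w1c.png

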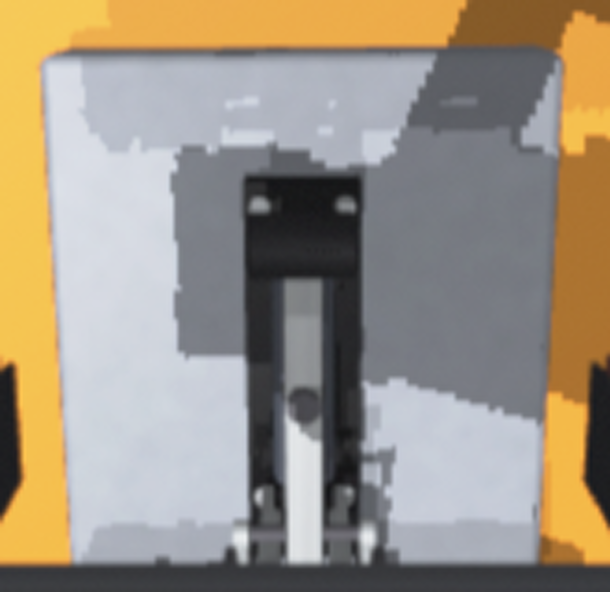

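```bash
python3 - <<'E'
from h import *
np.set_printoptions(precision=1,suppress=True)
C=cam("wrist")
f=lambda u,v:(u/3.7+200,v/3.7+140)
print("grip",onz(C,*f(301,248),106))
print("arm mid far", onz(C,*f(305,540),104))
print("deck front",onz(C,*f(43,57),40),onz(C,*f(562,57),40))
print("deck sides",onz(C,*f(72,560),40),onz(C,*f(541,560),40))
print("hinge ends",onz(C,*f(240,537),98),onz(C,*f(370,537),98))
E
```

```text
grip [ 500.6 -175.   106. ]
arm mid far [ 583.4 -177.8  104. ]
deck front [ 454.  -250.6   40. ] [461.5 -94.5  40. ]
deck sides [ 621.8 -258.4   40. ] [629.4 -99.8  40. ]
hinge ends [ 584.9 -196.1   98. ] [ 586.6 -159.8   98. ]
```

```bash
cat >> h.py <<'E'
TY=-0.042; TO=np.array([567.,-177.6,0])
def tw(x,y,z): return TO+R.from_euler('z',TY).apply([x,y,z])
def gp(a): # grip point at clamp angle a
    t=np.pi-0.0588-a
    return tw(36+102.2*np.cos(t),0,98+102.2*np.sin(t))
E
python3 - <<'E'
from h import *
np.set_printoptions(precision=2,suppress=True)
q=q_down(TY)
g=gp(0); print(g, gp(1.75)-TO)
st=env.reach(g+[0,0,115],q)
print(env.move_l(g+[0,0,61],rate=90,f_stop=8))
set_gripper(20)
st=env.read_state(); print(st["time_s"],st["tool_pos"],st["width"],st["force"])
cv2.imwrite("pics/w2.png",viewer.camera("wrist"))
E
```

```text
[ 501.03 -174.83  104.01] [ 60.04  -2.52 197.32]
False
5.975 [ 500.98 -175.49  164.99] 27.85405227442622 [-0.54 -4.4  -0.97]
```

View pics/w2.png

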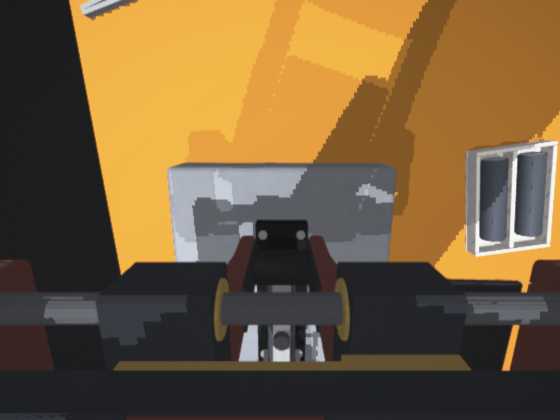

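```bash
python3 - <<'E'
from h import *
np.set_printoptions(precision=1,suppress=True)
for a in np.linspace(0,1.74,10)[1:]:
    env.move_l(gp(a)+[0,-1,61],rate=90)
    st=env.read_state(); print(round(a,2),st["time_s"],st["force"],st["width"],(st["tool_pos"]-gp(a)-[0,-1,61]))
cv2.imwrite("pics/s3.png",viewer.camera("side")[200:320,240:390])
E
```

```text
0.19 6.3917 [-0.9  0.4 -1.9] 27.85900415224481 [-0.3  0.2 -0.2]
0.39 6.7583 [-2.8  0.3 -0.7] 27.82804987788632 [-0.3  0.2 -0.1]
0.58 7.125 [-3.9  0.3 -0.1] 27.944838350976987 [-0.1  0.1  0.1]
0.77 7.4917 [-2.8  1.3  2.1] 27.669019703727596 [0.2 0.1 0.2]
0.97 7.8583 [-2.8  2.2  3.4] 27.948245658417502 [0.3 0.1 0.2]
1.16 8.225 [-1.9  1.9  4.7] 27.686028239531275 [0.3 0.1 0.2]
1.35 8.5917 [-1.3  2.8  5.6] 27.31070636717913 [0.4 0.  0.4]
1.55 8.9583 [0.4 3.7 7.4] 27.52560651207944 [ 0.8 -0.   0.7]
1.74 9.325 [1.7 2.8 6.7] 27.440725363382974 [ 1.4 -0.1  0.9]
```

View pics/s3.png

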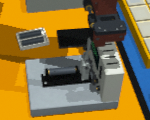

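```bash
python3 - <<'E'
from h import *
np.set_printoptions(precision=1,suppress=True)
set_gripper(50)
p=env.read_state()["tool_pos"]
env.move_l(p+[0,0,45],rate=150)
g=tw(-30,0,245)
env.move_l(g,rate=200)
st=env.read_state(); print(st["time_s"],st["tool_pos"],st["force"])
im=viewer.camera("wrist");C=cam("wrist",st)
print([proj(C,tw(x,y,77)) for x,y in [(-22,0),(-54,0),(10,0)]])
x0,y0=200,150
cv2.imwrite("pics/w4.png",cv2.resize(im[150:300,190:375],None,fx=3.7,fy=3.7,interpolation=cv2.INTER_CUBIC))
cv2.imwrite("pics/s4.png",cv2.resize(viewer.camera("side")[200:320,240:390],None,fx=4,fy=4))
E
```

```text
11.075 [ 537.9 -176.6  245.2] [-0.2  0.2 -0.3]
[array([281. , 221.8]), array([281. , 185.1]), array([281. , 256.4])]
```

View pics/w4.png

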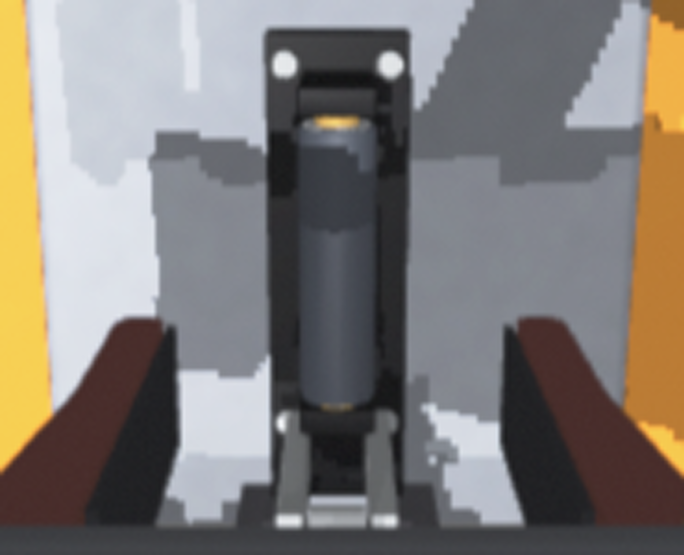

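View pics/s4.png

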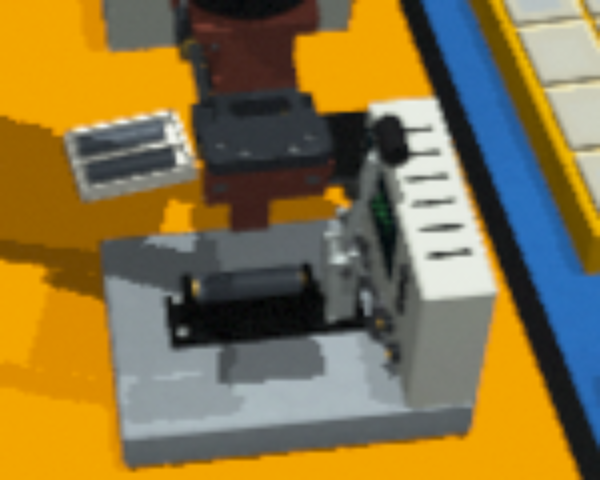

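```bash
python3 - <<'E'
from h import *
np.set_printoptions(precision=2,suppress=True)
g=tw(-30,-0.6,134)
print(env.move_l(g,rate=120,f_stop=8))
set_gripper(10)
st=env.read_state(); print(st["time_s"],st["tool_pos"],st["width"],st["force"])
env.move_l(g+[0,0,40],rate=90)
st=env.read_state(); print(st["time_s"],st["width"],st["force"])
env.move_l(g+[-60,0,250],rate=250)
st=env.read_state(); print(st["time_s"],st["qpos"],st["width"])
cv2.imwrite("pics/w5.png",viewer.camera("wrist"))
# bin planning
BY=-0.025; BO=np.array([590.4,211.6,0])
bw=lambda x,y,z: BO+R.from_euler('z',BY).apply([x,y,z])
for ph in [0,10,20]:
  for half in [0,1]:
    q=(R.from_quat(q_down(BY,np.pi/2-np.radians(ph)))*R.from_euler('z',np.pi*half)).as_quat()
    ax=R.from_quat(q).as_matrix()
    print(ph,half,ax[:,0],ax[:,2],env.ik(bw(-25,0,132)-61*ax[:,2],q),env.ik(bw(-200,0,220)-61*ax[:,2],q))
E
```

```text
False
12.8667 [ 537.07 -176.98  134.14] 17.323615771499384 [ 0.55 -0.05  2.42]
13.4583 16.899055605338887 [ 0.45 -0.28 -0.75]
14.4833 [-0.38  0.16  1.8   0.    1.18 -1.91] 17.232312998211107
0 0 [-0.  0. -1.] [ 1.   -0.02 -0.  ] [0.64 1.02 2.23 3.81 1.66 1.64] [1.1  0.87 2.5  4.28 1.67 1.78]
0 1 [0. 0. 1.] [ 1.   -0.02 -0.  ] [ 0.64  1.02  2.23  3.81  1.66 -1.5 ] [ 1.1   0.87  2.5   4.28  1.67 -1.36]
10 0 [-0.17  0.   -0.98] [ 0.98 -0.02 -0.17] [0.63 0.89 2.26 3.8  1.41 1.58] [1.09 0.68 2.52 4.24 1.43 1.63]
10 1 [ 0.17 -0.    0.98] [ 0.98 -0.02 -0.17] [ 0.63  0.89  2.26  3.8   1.41 -1.56] [ 1.09  0.68  2.52  4.24  1.43 -1.51]
20 0 [-0.34  0.01 -0.94] [ 0.94 -0.02 -0.34] [0.61 0.76 2.27 3.81 1.13 1.5 ] [1.04 0.49 2.52 4.25 1.16 1.44]
20 1 [ 0.34 -0.01  0.94] [ 0.94 -0.02 -0.34] [ 0.61  0.76  2.27  3.81  1.13 -1.65] [ 1.04  0.49  2.52  4.25  1.16 -1.7 ]
```

View pics/w5.png

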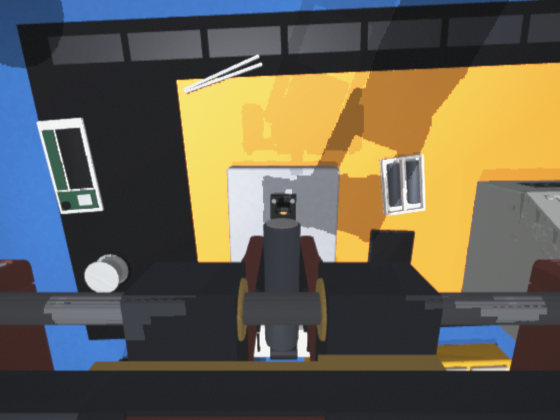

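```bash
cat >> h.py <<'E'
BY=-0.025; BO=np.array([590.4,211.6,0])
def bw(x,y,z): return BO+R.from_euler('z',BY).apply([x,y,z])
QB=(R.from_quat(q_down(BY,np.pi/2-np.radians(20)))*R.from_euler('z',np.pi)).as_quat()
AX=R.from_quat(QB).as_matrix()[:,2]
def bt(s0,d,y=0): # TCP for grasp point at s0 down slope from hinge, depth d
    x=-64-.5*(s0-53)+.866*d; z=151-.866*(s0-53)-.5*d
    return bw(x,y,z)-61*AX
E
python3 - <<'E'
from h import *
np.set_printoptions(precision=2,suppress=True)
for s,d in [(40,-90),(40,-25),(42,20),(60,46)]: print(bt(s,d),env.ik(bt(s,d),QB))
for j in [[0,-.3,1.8,1.5,.35,-1.8],[.6,-.2,2.0,3.4,.6,-1.7]]:
    env.move_joints(j); st=env.read_state(); print(st["time_s"],st["tool_pos"],st["width"],R.from_quat(st["orientation"]).as_matrix()[:,2])
print(env.ik(bt(40,-90),QB))
cv2.imwrite("pics/s6.png",viewer.camera("side"))
E
```

```text
[397.7  216.42 228.12] [ 0.84  0.53  2.45  4.06  1.12 -1.71]
[453.97 215.01 195.62] [ 0.71  0.64  2.37  3.92  1.12 -1.67]
[491.93 214.06 171.39] [ 0.64  0.71  2.3   3.84  1.12 -1.66]
[505.44 213.72 142.8 ] [ 0.61  0.78  2.27  3.8   1.15 -1.63]
16.6417 [538.72  90.33 816.3 ] 17.226773095069504 [0.94 0.34 0.04]
18.3 [470.89 296.17 757.94] 17.427989874654862 [0.85 0.4  0.34]
[ 0.84  0.53  2.45  4.06  1.12 -1.71]
```

View pics/s6.png

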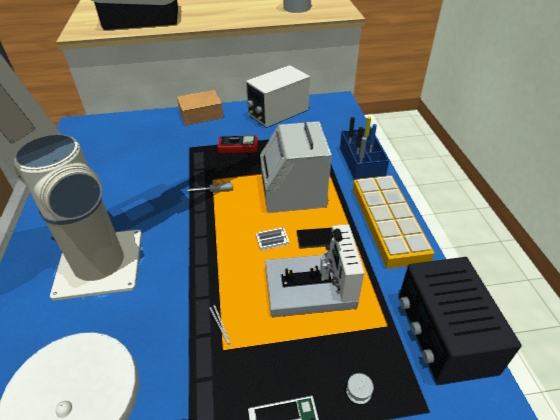

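```bash
python3 - <<'E'
from h import *
np.set_printoptions(precision=2,suppress=True)
p=bt(40,-90)
print(env.ik(p+[0,0,140],QB))
env.reach(p+[0,0,140],QB)
env.move_l(p,rate=200)
st=env.read_state(); print(st["time_s"],st["tool_pos"],st["width"],st["force"])
C=cam("wrist",st); im=viewer.camera("wrist")
h=np.array([-32,205]);
def sl(s,y): 
    return bw(-64-.5*(s-53.5),y,151-.866*(s-53.5))
for n,X in dict(hL=sl(0,58),hR=sl(0,-58),lL=sl(105,58),lR=sl(105,-58),eL=bw(-32,90,205),eR=bw(-32,-90,205),bL=bw(-95,90,97),bR=bw(-95,-90,97)).items():
    u=proj(C,X); print(n,u)
    if abs(u).max()<900: cv2.circle(im,tuple(int(round(v)) for v in u),3,(0,0,255),1)
cv2.imwrite("pics/w7.png",im)
E
```

```text
[ 0.84  0.08  2.39  4.36  0.87 -2.25]
20.85 [398.02 216.68 228.68] 17.272614135745656 [-0.33 -0.03 -0.38]
hL [210.31 189.04]
hR [355.32 189.1 ]
lL [212.49 316.43]
lR [352.95 316.57]
eL [170.35 177.42]
eR [395.36 177.5 ]
bL [174.19 328.92]
bR [391.3  329.15]
```

View pics/w7.png

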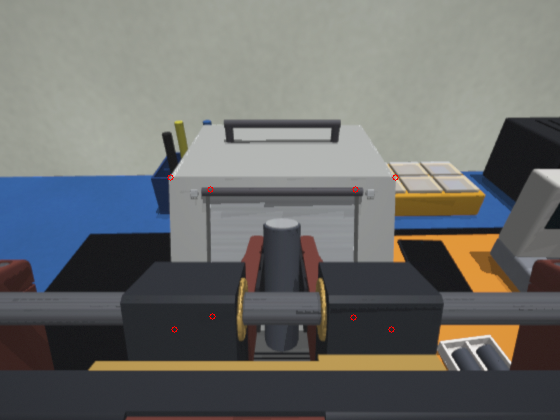

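```bash
python3 - <<'E'
from h import *
np.set_printoptions(precision=2,suppress=True)
for s,d,r in [(40,-25,150),(42,20,80),(60,46,60)]:
    k=env.move_l(bt(s,d),rate=r,f_stop=22)
    st=env.read_state(); print(k,st["time_s"],st["tool_pos"]-bt(s,d),st["width"],st["force"])
    if k: break
cv2.imwrite("pics/w8.png",viewer.camera("wrist"))
cv2.imwrite("pics/s8.png",cv2.resize(viewer.camera("side")[100:250,180:360],None,fx=3.5,fy=3.5))
E
```

```text
False 21.4833 [-0.26 -0.4   0.58] 17.37553015932878 [-0.61 -0.14 -0.44]
False 22.2 [-0.67 -0.01 -1.02] 17.039475152665815 [-6.13  2.79 -1.62]
False 22.875 [-0.42 -0.05 -0.73] 17.600701913303443 [-3.12  0.59 -4.68]
```

View pics/w8.png

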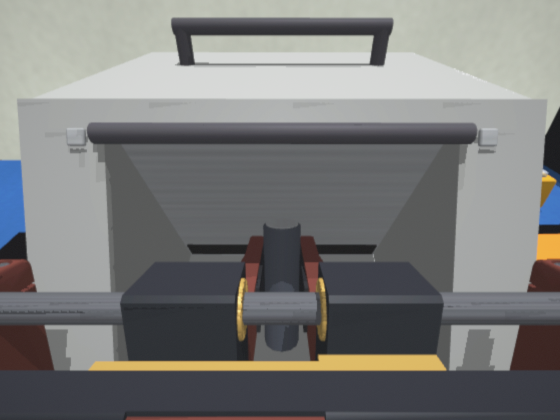

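View pics/s8.png

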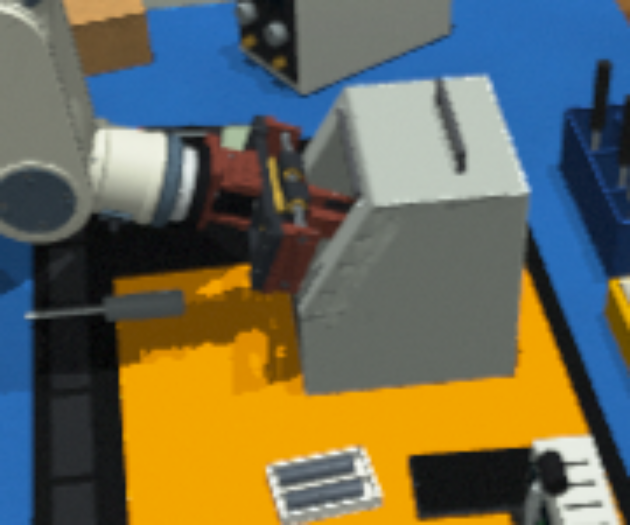

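```bash
python3 - <<'E'
from h import *
np.set_printoptions(precision=2,suppress=True)
set_gripper(55); env.hold(0.4)
st=env.read_state(); print(st["time_s"],st["width"],st["force"])
cv2.imwrite("pics/w9.png",viewer.camera("wrist"))
E
```

```text
24.125 54.84843407887363 [-4.67  0.51 -0.24]
```

View pics/w9.png

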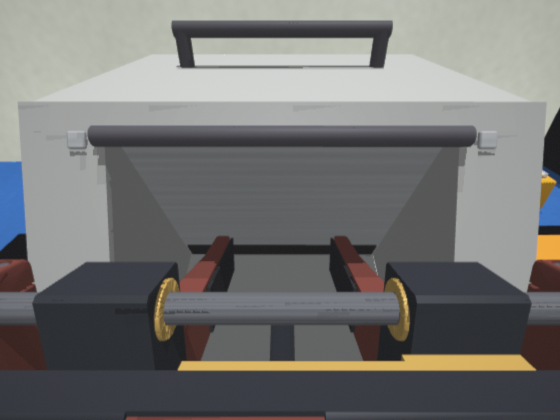

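```bash
python3 - <<'E'
from h import *
np.set_printoptions(precision=1,suppress=True)
C=cam("wrist")
for v in (323,345,370):
    for z in (9,18,60): 
        X=onz(C,283,v,z); print(v,z,R.from_euler('z',-BY).apply(X-BO))
for v in (345,): print([onz(C,u,v,18) for u in (270,295)])
cv2.imwrite("pics/w10.png",cv2.resize(cv2.convertScaleAbs(viewer.camera("wrist")[225:375,190:380],alpha=2.),None,fx=4,fy=4))
E
```

```text
323 9 [19.6 -0.6  9. ]
323 18 [13.3 -0.6 18. ]
323 60 [-16.4  -0.4  60. ]
345 9 [-0.5 -0.6  9. ]
345 18 [-6.1 -0.5 18. ]
345 60 [-31.9  -0.3  60. ]
370 9 [-20.4  -0.5   9. ]
370 18 [-25.2  -0.5  18. ]
370 60 [-47.4  -0.3  60. ]
[array([584.6, 221.2,  18. ]), array([584.1, 202. ,  18. ])]
```

View pics/w10.png

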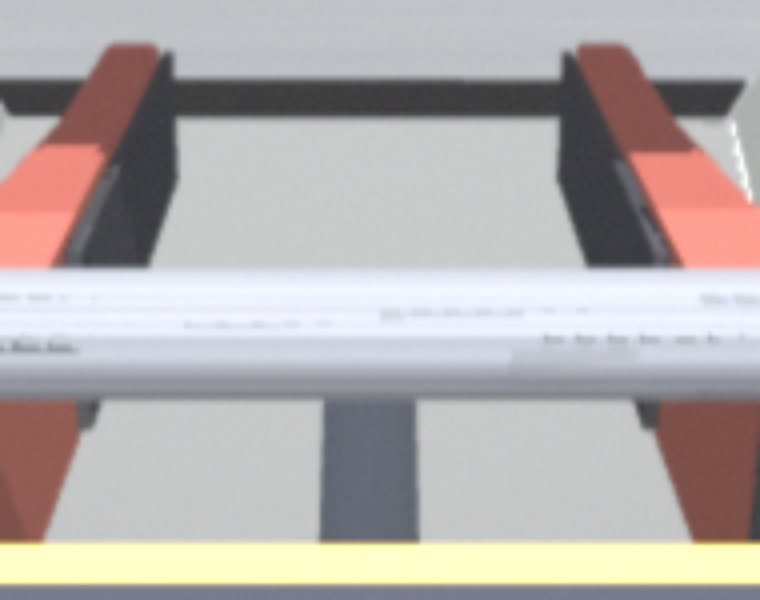

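```bash
python3 - <<'E'
from h import *
np.set_printoptions(precision=2,suppress=True)
for s,d,r in [(42,20,80),(40,-25,90),(40,-90,200)]:
    env.move_l(bt(s,d),rate=r)
st=env.read_state(); print(st["time_s"],st["force"],st["qpos"])
cv2.imwrite("pics/w11.png",viewer.camera("wrist"))
cv2.imwrite("pics/s11.png",cv2.resize(viewer.camera("side")[100:300,180:380],None,fx=3,fy=3))
E
```

```text
25.8917 [ 0.67 -0.67 -0.11] [ 0.84  0.53  2.45  4.06  1.12 -1.71]
```

View pics/w11.png

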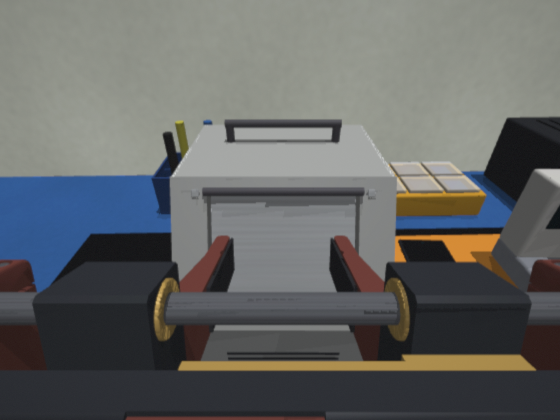

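View pics/s11.png

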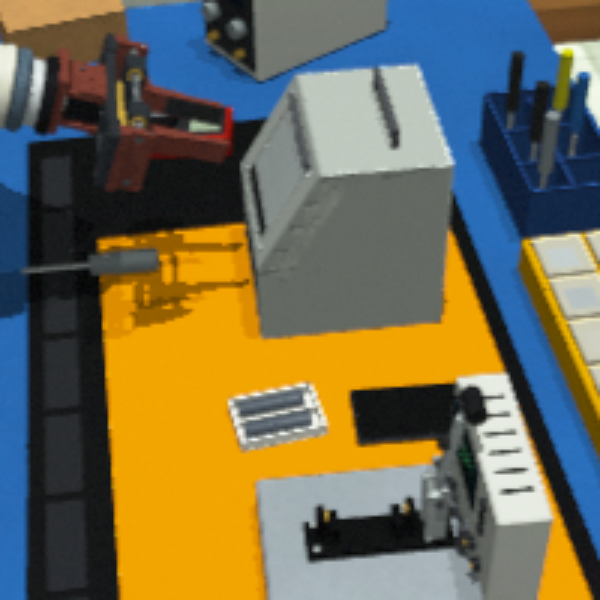

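```bash
python3 - <<'E'
from h import *
np.set_printoptions(precision=2,suppress=True)
p=env.read_state()["tool_pos"]
env.move_l(p+[-10,0,140],rate=250)
for j in [[.5,-.2,2.0,3.2,.5,-1.7],[0,-.3,1.8,1.5,.35,-1.8],[-.36,.1,1.75,0,1.2,-1.89]]:
    env.move_joints(j)
st=env.read_state(); print(st["time_s"],st["tool_pos"])
g=gp(1.75)+[0,-.8,61]
print(env.ik(g+[0,0,70],q_down(TY)))
env.reach(g+[0,0,70],q_down(TY))
st=env.read_state(); print(st["time_s"],st["tool_pos"],st["force"],st["width"])
C=cam("wrist",st); im=viewer.camera("wrist"); print(proj(C,gp(1.75)))
cv2.imwrite("pics/w12.png",im)
E
```

```text
31.725 [ 492.96 -172.38  436.29]
[-0.3   0.44  1.54 -0.    1.16 -1.83]
32.4333 [ 626.75 -180.73  328.8 ] [ 0.24 -0.42 -0.04] 54.795206601607724
[281.44 227.34]
```

View pics/w12.png

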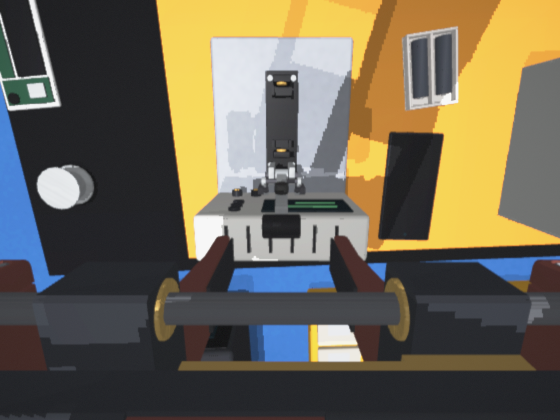

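Knob at (281,226) against the predicted (281,227): the lever is fully open where expected. Pinch it and swing it back.

```bash
python3 - <<'E'
from h import *
np.set_printoptions(precision=1,suppress=True)
print(env.move_l(gp(1.75)+[0,-.8,61],rate=100,f_stop=8))
set_gripper(20)
st=env.read_state(); print(st["time_s"],st["width"],st["force"])
for a in list(np.linspace(1.75,0,10)[1:])+[-0.02]:
    env.move_l(gp(a)+[0,-.8,61],rate=90)
    st=env.read_state(); print(round(a,2),st["time_s"],st["force"],round(st["width"],2),(st["tool_pos"]-gp(a)-[0,-.8,61]))
set_gripper(60); env.hold(.3)
env.move_l(gp(0)+[-10,0,200],rate=150)
env.hold(.5)
st=env.read_state(); print(st["time_s"],st["force"])
C=cam("wrist",st); im=viewer.camera("wrist"); print(proj(C,gp(0)))
cv2.imwrite("pics/w13.png",im); cv2.imwrite("pics/s13.png",viewer.camera("side"))
E
```

```text
False
33.875 27.56851803241469 [-1.  -0.5  0.6]
1.56 34.2417 [ 3.4 -1.3  1.1] 27.55 [ 0.5 -0.2  0.4]
1.36 34.6083 [ 1.5 -0.6  6.6] 27.79 [ 0.6 -0.1  0.8]
1.17 34.975 [-0.7 -0.5 10. ] 27.79 [ 0.3 -0.1  1. ]
0.97 35.3417 [-4.8 -0.8 11.6] 27.69 [-0.6 -0.1  0.6]
0.78 35.7083 [-5.2 -2.5  8.3] 27.83 [-1.4 -0.  -0.3]
0.58 36.075 [-6.1 -2.1  3.4] 27.93 [-1.6  0.  -0.7]
0.39 36.4417 [-5.4 -3.3  1.1] 28.12 [-1.6  0.  -1.1]
0.19 36.8083 [-5.2 -3.7 -0.6] 27.53 [-1.7  0.1 -1.3]
0.0 37.175 [-4.6 -4.2 -1.5] 27.55 [-1.8  0.1 -1.5]
-0.02 37.425 [-5.7 -3.8 -0.6] 27.8 [-1.9  0.1 -1.2]
40.0 [-0.2  0.5 -0.1]
[281.2 215.4]
```

View pics/w13.png

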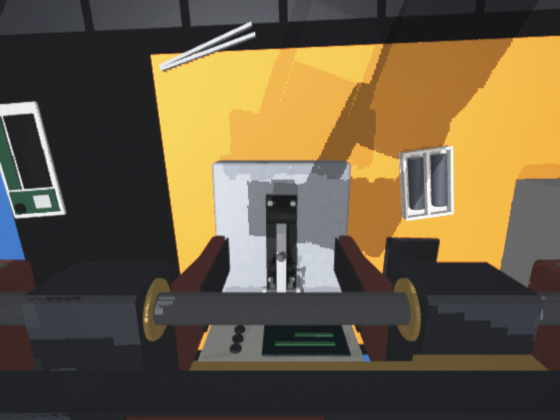

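View pics/s13.png

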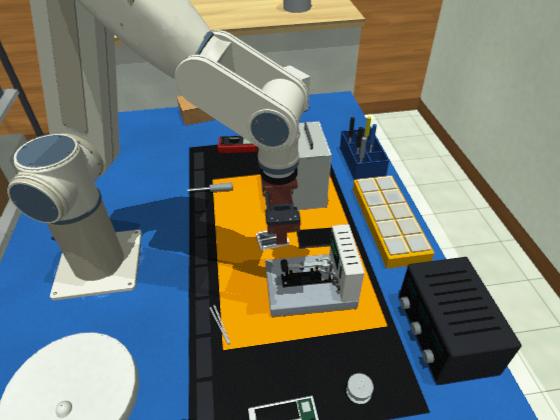

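```bash
python3 - <<'E'
import cv2,numpy as np
a=cv2.imread("pics/side0.png")[235:320,260:370];b=cv2.imread("pics/s13.png")[235:320,260:370]
cv2.imwrite("pics/cmp.png",cv2.resize(np.hstack([a,b]),None,fx=3.6,fy=3.6,interpolation=cv2.INTER_CUBIC))
a=cv2.imread("pics/w13.png")[170:300,230:330];cv2.imwrite("pics/w13c.png",cv2.resize(a,None,fx=4,fy=4,interpolation=cv2.INTER_CUBIC))
E
```

```text
(no output)
```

View pics/cmp.png

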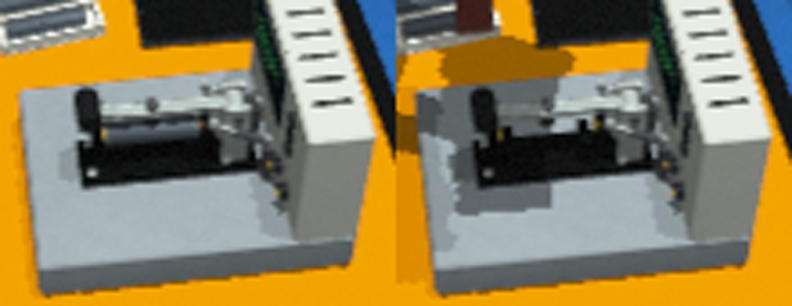

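View pics/w13c.png

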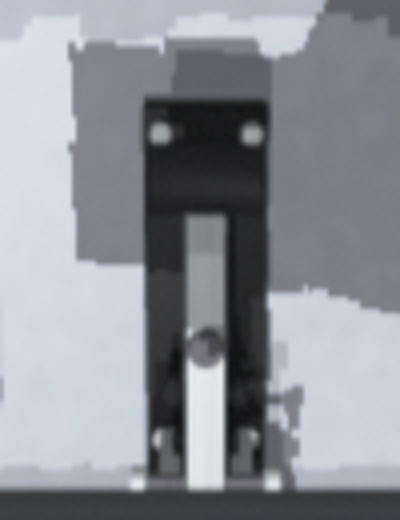

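```bash
python3 - <<'E'
from h import *
print(workorder.sign_off()); print(env.read_state()["time_s"])
E
```

```text
the job is handed in; nothing more can be done
None
the job is handed in; nothing more can be done
```

I finished the job and handed it in at about 40 s of the 64 s allowed. No verdict was reported.

**What I did**
- I pinched the clamp's grip by its ends and swung the lever to the open stop.
- I took the failed cell out and pushed the flap in with the fingertips. I let the cell go inside the box, withdrew so the flap could shut, and swung the empty clamp's lever back.

**Last checks**
- **Cell:** before I withdrew, the wrist picture showed it lying on the box floor. It measured about 19 mm wide in the floor plane, against the true 18 mm.
- **Flap:** it looked flush after I withdrew. I judged it by eye only and did not measure the angle.
- **Lever:** the grip is back at the same side-view pixels as at the start, to within about 1 pixel.
- **Bystanders:** everything I could see in the last pictures looked to be where it started, including the tray and its cells in the wrist view. I did not measure any of it.
- **Robot:** it was clear of everything, with a tool force of about 0.5 N.

**Disagreement:** the box's top front edge appeared about 3% narrower in the wrist view than predicted, which puts it up to 7 mm farther away. The fixed cameras did not show this, and the insertion had enough clearance either way.

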